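# Refit the exhaust nut and anti-block cap on a pressure-cooker lid

## Robot

A 6-joint arm with a two-finger parallel gripper is mounted at the origin on the work surface. World frame = base frame: x ahead of the robot, y to its left, z up, the work surface at z = 0. Lengths are in m, angles in degrees, forces in N, time in s.
With the tool pointing down it reaches from about 0.25 to 0.725 m from the base axis. Payload 9.7 kg.
Tool frame: the origin (TCP) lies on the centre line of the jaws, within the pads' length; the fingertips stand tip_reach ahead of it and the grasp point (between the pads) lies 2 mm behind it (tip_reach is the distance from the TCP to the fingertips, in m); z points along the fingers, y is the direction in which the jaws open and shut (so a half turn about z gives the same grasp; the last joint's range is limited). The gripper opens to 85 mm and grips with 20 to 120 N. Pads are 22 mm wide; open, the fingers measure 114 mm over their backs; the gripper's body (76 mm by 85 mm) begins 54 mm behind the grasp point. The pads swing forward as they close: fully open they stand 13 mm farther back than shut.
Start: joints at [67.724, 4.979, 10.078, 95.1, 0, 90], TCP at [0.208, 0.509, 0.248] pointing down, gripper open.
Joint ranges: [-179.16, 179.16], [-48.56, 103.87], [-65.8, 70.77], [-126.05, 130.52], [-82.76, 87.17], [-180, 180]. Speed limits (degrees/s): [127.2, 127.2, 147.25, 180, 180, 180].

## Interface

Orientations are given as [roll, pitch, yaw] about the fixed x, y, z axes, in that order (R = Rz(yaw) Ry(pitch) Rx(roll)).
In Python, from workcell import get_obs, camera, calibration, job_done, tip_reach gives the robot as it stands.
- The arm moves only by the tool apply_moves, never from a script. Its argument "rows" is a list of rows, each a list of 7 numbers: the shift along the world's x, y, z in mm, then the turn, a rotation vector about the world's x, y, z in degrees, then the closure, from 0 (fully open) to 1 (shut). A call has 1 to 20 rows; each row shifts and turns the commanded pose from where the row before left it; what a row does not reach is not made up. A row lasts 1/8 s, in which the tool goes at most 62.5 mm and 10.7 degrees, less where a joint would pass 70% of its speed; a pose out of reach is approached as far as the arm can. A call with a gripper value outside its range is refused whole. The fingers move at their own pace and stop on an object; "grip_force" is the grip in N (left out, the last holds). Time passes only in rows, so rows that do not move let the fingers close. It gives the time, the measured TCP pose, the force and the opening at its end, in the units of the state.
- get_obs(): the state, without advancing time (a new reading comes with each control period).
- camera(name): name is "scene" or "top" or "wrist"; returns the picture (384x512x3 uint8, red, green, blue); there is no depth.
- calibration(name): a dict with "intrinsics" (3x3 intrinsics, pixels), "T" (4x4, takes a point from camera to world coordinates); the wrist camera has in their place "mount" (4x4, takes a point from camera to tool coordinates, whose origin is the TCP and whose axes are the flange's). Camera axes: x right, y down, z forward; pixel columns grow to the right and rows downward; lengths in m; the calibration is good to about 2 mm. A picture is of the moment at which its call begins: read the wrist's pose just before it. calibration takes no time and is no camera call.
- job_done(): hands the job in, once; it reports no verdict.
The state is a dict: "time": time; "q": joint angles; "qd": joint speeds; "joint_efforts": joint torques, N m; "ee_pos": TCP position; "tcp_rot": TCP orientation; "wrist_force": force on the tool from outside, world axes, zero at the start; "torque": the same for the moment, N m; "opening": finger opening in m.
Only numpy, scipy, OpenCV 4.12 (cv2) and the standard library are available. Lean on these libraries where they do the work, as an engineer would, in place of code of your own. Each camera call takes 0.05 s, during which the arm holds its last target.

## Task

The pressure-cooker lid lies upside down on the counter with the brass hex nut of its exhaust pipe left loose. Turn the nut clockwise by hand until it stops tight, then fetch the steel anti-block cap, set it over the pipe and press it down until it clicks, and keep pressing so that it sits fully home on the lid. Finish while still holding the cap down with a firm push: do not let go of it, and leave the other things on the counter where they are.

Things in the scene. Friction and masses are not known exactly. Their poses are not given: they have to be found in the camera images.
- cooker_lid: Pressure-cooker lid, 266 mm across, upside down in a rubber ring, standing firm: black cover, bright inner plate 64 mm above the counter, raised rim to 82 mm. Origin under its centre at counter height, z up. Two side grips on its +x and -x sides reach 155 mm out. The exhaust pipe stands 42 mm from the centre towards -y; a red float valve, top at 74 mm, stands at x -12, y +52 mm.
- vent_boss: Round steel boss, 54 mm across and 3 mm high, fixed on the lid's plate round the foot of the exhaust pipe; the rim of the seated cap stands on its top face. Origin under its middle, on the plate, 64 mm above the counter; axes as the lid's.
- vent_seat (a point): On the pipe's axis, in the top face of the boss, 67 mm above the counter. Axes as the lid's. The pipe (18 mm thick, tapered at the tip) rises 27.5 mm from this face. Four sprung steel lugs round it, centred 20.5 mm above this face, stick out to 13 mm from the axis.
- nut_mid (a point): Middle of the brass hex nut on the pipe, 6 mm above the boss's face. The nut is 30 mm across flats, 35 across corners, 8 mm high (2 to 10 mm above the boss's face, on a narrower red washer). This point turns with the nut; its x axis is square to a pair of flats, and there is a pair every 60 degrees. It can be gripped across flats from above, pipe and lugs standing between the fingers.
- vent_nut (a joint): How far the nut is loose, rad: 0 is tight on its washer (it turns no further, and nut_mid's axes are the lid's), larger is looser; it tightens clockwise seen from above. It starts 1.0 to 2.4 rad loose, so more than one grasp may be needed. It turns with about 0.12 N m, stays where it is left and does not move up or down.
- cap_mid (a point): Middle of the anti-block cap, half-way up: a perforated bright steel cap, 42 mm across, 31 mm high, 40 to 85 g, closed on top, open below, upright on the counter, open side down; its turn about its axis does not matter. Inside, a plate with a 22 mm hole goes over the pipe and snaps below the lugs. Fully home, this point is 15.5 mm above the boss's face.
- vent_cap: The same cap; origin in the middle of its open lower rim, z up. Set on the pipe it first rests on the lugs, rim 13 mm above the boss. Pushing it down takes a force that rises to about 8 to 14 N and drops as the plate passes the lugs, rim 9 to 5 mm above the boss; the lugs then pull it down the last few mm, and the rim lands hard on the boss.
- capacitor_mid (a point): Bystander: middle of an upright aluminium capacitor can, 44 mm across and 84 mm high with its two tags, loose on the counter.
- jar_mid (a point): Bystander: middle of a white grease jar with a blue lid, 52 mm across and 55 mm high, loose on the counter.
- screwdriver: Bystander: a screwdriver with an orange handle lying on the counter, 190 mm long, 26 mm thick; origin under its middle, blade towards its +x.
Things that resemble listed ones, but are neither listed nor needed, are in the scene too. Of the things shaped like the vent_cap, the bare steel one is meant.

How it is judged:
By the outcome, as a careful person would: the job done as asked, in the order asked, and still so for the second after the job is handed in, while the arm keeps its last pose, push and grip.
It also fails if it takes over 67 s, if anything falls off the work surface, if the arm or the gripper's body presses on something with over 40 N, if the wrist force passes 120 N, or if a joint passes its speed limit or range.

## Working session

There is one attempt and no reset: what is moved stays moved. The work goes in short steps, Python scripts to look and compute and a tool call to move; the robot and the scene stay as the last step left them, time stands still between calls to the robot, and variables do not carry over. Pictures are saved under pics/ and viewed, and the job is handed in when it is done.

Besides the shell and the picture viewer there is one more tool, called as name([rows], argument=value, ...), one row to a line, values as JSON. apply_moves: Moves the arm, as the interface text tells. Its arguments: {"type":"object","properties":{"rows":{"type":"array","items":{"type":"array","items":{"type":"number"}}},"grip_force":{"type":"number"}},"required":["rows"]}

```bash
ls; mkdir -p pics
python3 - <<'E'
from workcell import *
import cv2
o=get_obs();print(o, tip_reach if not callable(tip_reach) else tip_reach())
for n in("scene","top"):
    cv2.imwrite(f"pics/{n}0.png",camera(n)[:,:,::-1]);c=calibration(n);print(n,c)
print(calibration("wrist"))
E
```

```text
pics
{'time': 0.0, 'q': array([ 6.77243135e+01,  5.01171359e+00,  1.00340575e+01,  9.50996054e+01,
       -1.07948517e-03,  8.99994291e+01]), 'qd': array([ 0.01800071,  0.03479145, -0.07789643,  0.07165104, -0.01950076,
       -0.06690544]), 'joint_efforts': array([ 5.52146521e-04, -5.20388067e+01,  4.64802110e+01,  1.63085887e-02,
        1.81069081e-04, -2.50092619e-06]), 'ee_pos': array([0.20841057, 0.50875901, 0.24757362]), 'tcp_rot': array([-1.79922738e+02,  1.07871441e-03,  1.57724886e+02]), 'wrist_force': array([ 0.10889864, -0.49185184, -0.19646551]), 'torque': array([0.01335975, 0.00434468, 0.00235936]), 'opening': 0.08536657898846013} 0.017
scene {'intrinsics': array([[425.26215521,   0.        , 255.05481036],
       [  0.        , 425.26215521, 190.59427918],
       [  0.        ,   0.        ,   1.        ]]), 'T': array([[-0.63831369,  0.56243413, -0.52556967,  1.08707293],
       [ 0.76975995,  0.47082841, -0.43103391,  0.42521917],
       [ 0.00502495, -0.67969733, -0.73347549,  0.84367261],
       [ 0.        ,  0.        ,  0.        ,  1.        ]])}
top {'intrinsi
[... 231 characters left out ...]
  [-0.99969946,  0.02197683, -0.01086286,  0.00519042],
       [ 0.00798909, -0.12686327, -0.99188804,  0.91740283],
       [ 0.        ,  0.        ,  0.        ,  1.        ]])}
{'intrinsics': array([[300.3377296 ,   0.        , 250.14690494],
       [  0.        , 300.3377296 , 195.42012351],
       [  0.        ,   0.        ,   1.        ]]), 'mount': array([[ 1.94904276e-05, -9.62331309e-01, -2.71879481e-01,
         6.88430206e-02],
       [ 9.99999953e-01, -6.48240135e-05,  3.01135651e-04,
        -7.24947260e-05],
       [-3.07416584e-04, -2.71879474e-01,  9.62331262e-01,
        -1.25158095e-01],
       [ 0.00000000e+00,  0.00000000e+00,  0.00000000e+00,
         1.00000000e+00]])}
```

View pics/scene0.png

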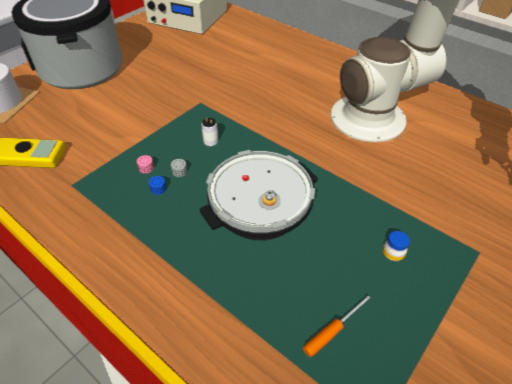

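View pics/top0.png

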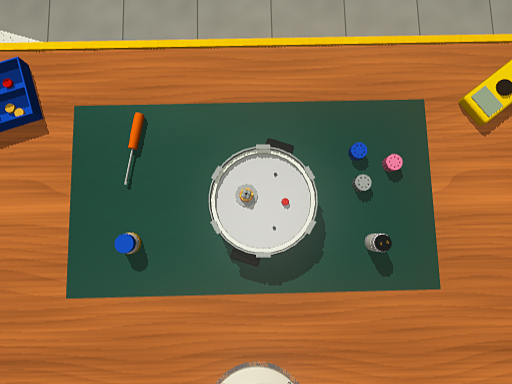

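Cap-shaped candidates in the top view are blue (359,150), pink (394,162) and bare grey steel (363,183). The capacitor at (378,242) is taller and dark-topped. I choose the grey one and check it in a crop.

```bash
cat > h.py <<'E'
from workcell import *
import cv2, numpy as np
from scipy.spatial.transform import Rotation as R
def ray(n,u,v,T=None):
    c=calibration(n);K=c["intrinsics"]
    T=c["T"] if T is None else T
    d=T[:3,:3]@np.linalg.inv(K)@[u,v,1]
    return T[:3,3],d
def onz(n,u,v,z,T=None):
    o,d=ray(n,u,v,T);return o+d*(z-o[2])/d[2]
def tri(rs):
    A=np.zeros((3,3));b=np.zeros(3)
    for o,d in rs:
        d=d/np.linalg.norm(d);P=np.eye(3)-np.outer(d,d);A+=P;b+=P@o
    p=np.linalg.solve(A,b)
    return p,[np.linalg.norm(np.cross(p-o,d/np.linalg.norm(d))) for o,d in rs]
def wT():
    s=get_obs();T=np.eye(4);T[:3,:3]=R.from_euler('xyz',s["tcp_rot"],degrees=True).as_matrix();T[:3,3]=s["ee_pos"]
    return T@calibration("wrist")["mount"]
def proj(n,p,T=None):
    c=calibration(n);T=c["T"] if T is None else T
    q=np.linalg.inv(T)@[*p,1];q=c["intrinsics"]@q[:3];return q[:2]/q[2]
E
python3 - <<'E'
from h import *
t=cv2.imread("pics/top0.png");s=cv2.imread("pics/scene0.png")
def cr(im,x,y,w,h,k,n): cv2.imwrite(n,cv2.resize(im[y:y+h,x:x+w],None,fx=k,fy=k,interpolation=cv2.INTER_CUBIC))
a=cv2.resize(t[135:205,335:415],None,fx=5,fy=5,interpolation=2);b=cv2.resize(s[140:210,130:210],None,fx=5,fy=5,interpolation=2)
cv2.imwrite("pics/capcrop.png",np.hstack([a,b]))
cr(t,200,130,130,140,5,"pics/lidt.png"); cr(s,195,140,130,105,6,"pics/lids.png")
# rim z=.082 points later; rough
print("pipe",onz("top",247,194,.0945),onz("scene",270,196,.0945))
print("float",onz("top",285,202,.074),onz("scene",245,178,.074))
print("cap",onz("top",363,182,.031),onz("scene",179,163,.031))
E
```

```text
pipe [0.53061128 0.01184781 0.0945    ] [0.54094688 0.02334185 0.0945    ]
float [ 0.51174427 -0.07815277  0.074     ] [ 0.51841036 -0.07444832  0.074     ]
cap [ 0.56186049 -0.28145337  0.031     ] [ 0.55974027 -0.28029358  0.031     ]
```

View pics/capcrop.png

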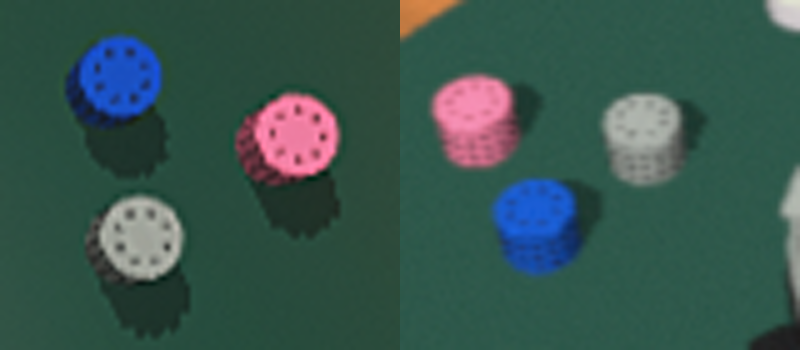

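View pics/lidt.png

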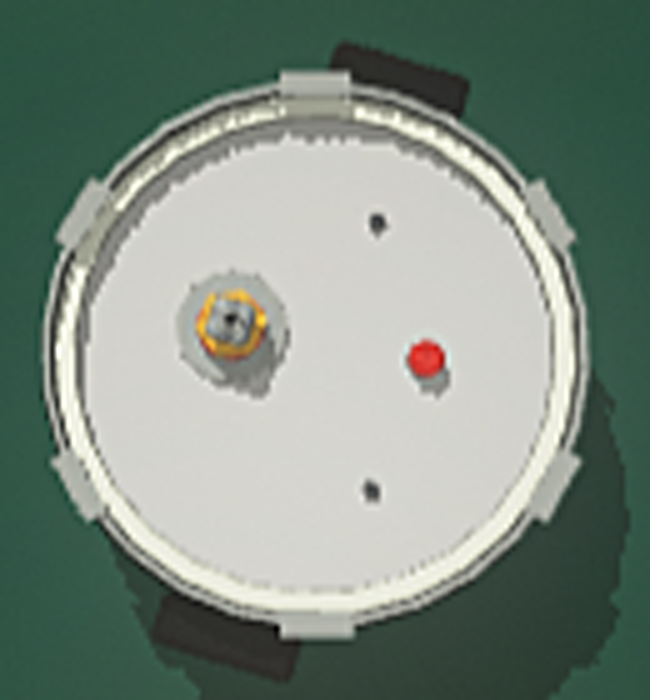

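View pics/lids.png

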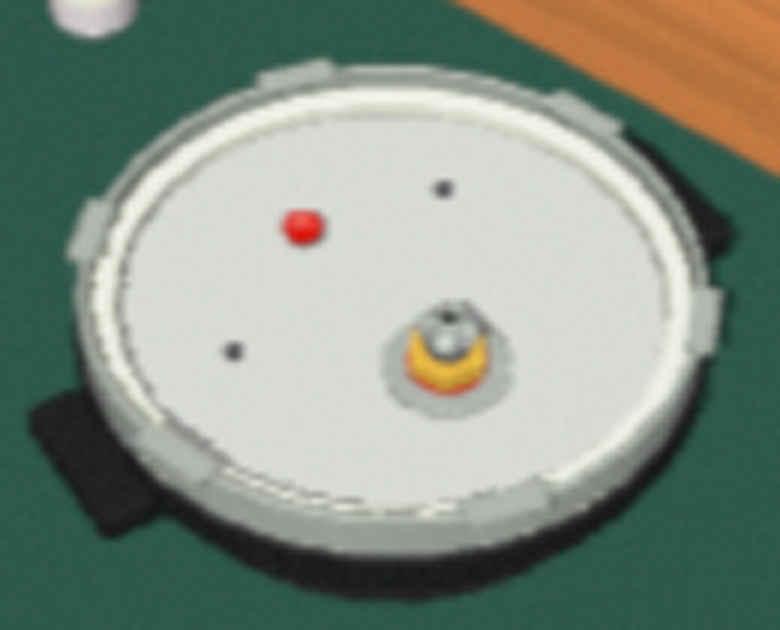

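The crop confirms the bare steel cap is at top (363,183) / scene (179,163). The pipe tip is at top (246.2,193.8) and scene (270,193).

Run:
```python
from h import *
print(tri([ray("top",246.2,193.8),ray("scene",270,193)]))
print(tri([ray("top",285.3,201.4),ray("scene",245.5,177.6)]))
a=(335+141/5-.4,135+238/5-.4);b=(130+(644-400)/5-.4,140+121/5-.4)
print(a,b,tri([ray("top",*a),ray("scene",*b)]),onz("top",*a,.031),onz("scene",*b,.031))
```

```text
(array([0.53104788, 0.01450992, 0.09074206]), [np.float64(0.0009187987769488738), np.float64(0.0009187987769488878)])
(array([ 0.51310145, -0.07863376,  0.06882024]), [np.float64(0.0009528251843942877), np.float64(0.0009528251843943927)])
(362.8, 182.2) (178.4, 163.79999999999998) (array([ 0.5615693 , -0.28148937,  0.02863873]), [np.float64(0.00021249862202367108), np.float64(0.00021249862202370602)]) [ 0.56136115 -0.28091473  0.031     ] [ 0.56302235 -0.27921732  0.031     ]
```

apply_moves([
  [40, -60, 0, 0, 0, 0, 0],
  [40, -60, 0, 0, 0, 0, 0],
  [40, -60, 0, 0, 0, 0, 0],
  [40, -60, 0, 0, 0, 0, 0],
  [40, -60, -10, 0, 0, 0, 0],
  [40, -60, -10, 0, 0, 0, 0],
  [40, -60, -10, 0, 0, 0, 0],
  [40, -60, -10, 0, 0, 0, 0],
])

```text
time: 1.1
ee_pos: [0.4852, 0.0929, 0.2135]
tcp_rot: [180.0, -0.0, 157.7]
wrist_force: [0.6, 0.7, 0.4]
opening: 0.0856
```

apply_moves([
  [23, -39, -10, 0, 0, 0, 0],
  [22, -39, -10, 0, 0, 0, 0],
  [0, 0, 0, 0, 0, 0, 0],
  [0, 0, 0, 0, 0, 0, 0],
])

```text
time: 1.6
ee_pos: [0.5292, 0.017, 0.1938]
tcp_rot: [-180.0, -0.0, 157.7]
wrist_force: [-0.5, 0.4, 1.2]
opening: 0.0857
```

Run:
```python
from h import *
s=get_obs();T=wT();im=camera("wrist");print(s["q"],s["ee_pos"],s["tcp_rot"]);np.save("T1.npy",T)
cv2.imwrite("pics/w1.png",im[:,:,::-1])
p=proj("wrist",[.531,.0135,.0945],T);print(p)
x,y=map(int,p);c=im[max(0,y-60):y+60,max(0,x-75):x+75,::-1];print(max(0,x-75),max(0,y-60))
cv2.imwrite("pics/w1c.png",cv2.resize(c,None,fx=5,fy=5,interpolation=2))
```

```text
[1.83716834e+00 1.42175112e+00 3.19116305e-01 8.89407724e+01
 1.28094136e-02 2.41430716e+01] [0.52923555 0.01703551 0.19378062] [-1.79993935e+02 -4.48494791e-02  1.57694090e+02]
[246.84658277 205.83422976]
171 145
```

View pics/w1.png

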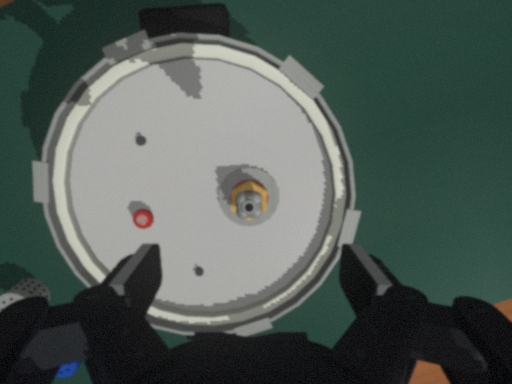

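View pics/w1c.png

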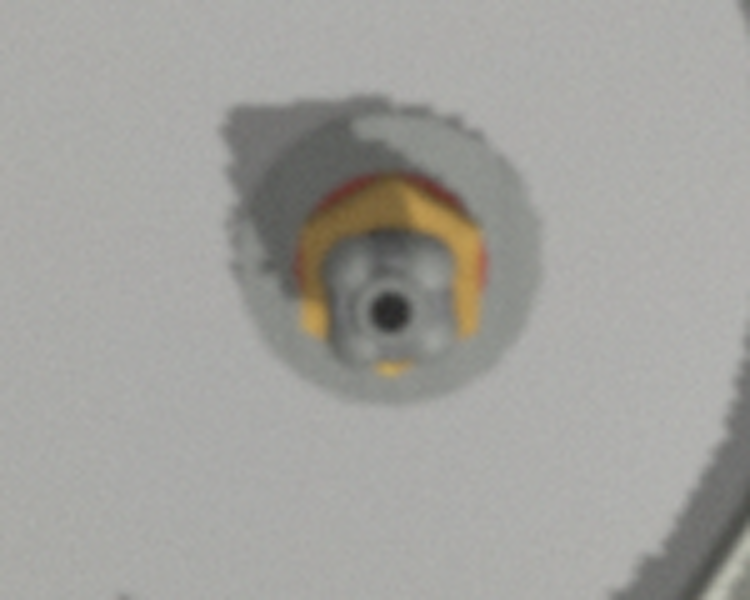

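The nut's corners are top (397,180) and bottom (390,370) in the crop. Its flats are at left x≈302 and right x≈485, so the jaws are nearly aligned already. I fit the angle next.

Run:
```python
from h import *
T=np.load("T1.npy");im=cv2.imread("pics/w1.png")
u,v=171+389/5-.4,145+311/5-.4
p=onz("wrist",u,v,.0945,T);print("pipe",p, onz("top",245.8,193.4,.0945),"boss ctr",onz("wrist",171+390/5-.4,145+255/5-.4,.067,T))
print("float",onz("wrist",143,218,.074,T))
out=[]
for yaw in range(148,172,4):
  b=cv2.resize(im[145:265,171:321],None,fx=3,fy=3,interpolation=2)
  for z in(.077,.069):
    h=[proj("wrist",[p[0]+.01732*np.cos(np.radians(yaw+k*60)),p[1]+.01732*np.sin(np.radians(yaw+k*60)),z],T) for k in range(6)]
    h=((np.array(h)-[171,145]+.5)*3)
    cv2.polylines(b,[np.int32(h*16)],True,(0,255,0) if z>.07 else(255,0,0),1,cv2.LINE_AA,4)
  cv2.putText(b,str(yaw),(10,30),0,.8,(0,0,255));out.append(b[60:260,120:380])
cv2.imwrite("pics/fit.png",np.vstack([np.hstack(out[:3]),np.hstack(out[3:])]))
```

```text
pipe [0.53219777 0.01432401 0.0945    ] [0.53208101 0.01461512 0.0945    ] boss ctr [0.53094003 0.01487034 0.067     ]
float [ 0.51305497 -0.07659944  0.074     ]
```

View pics/fit.png

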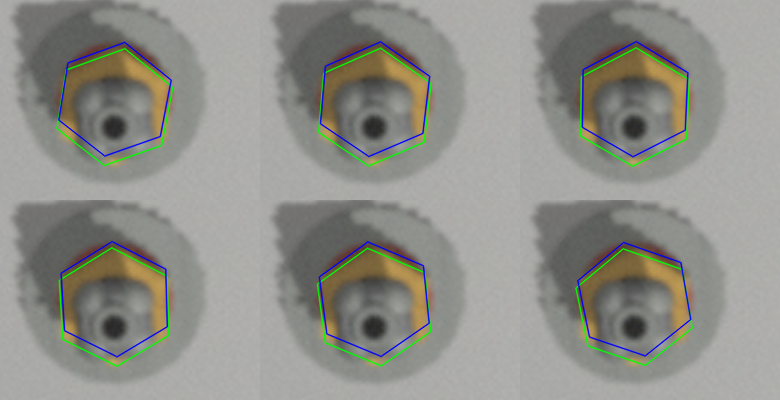

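The nut's angle is within about 3° of the jaws. The lid's yaw is about 161°, so the nut should be about 85° loose. I descend with the fingers part closed.

apply_moves([
  [2.4, -2.4, 0, 0, 0, 0, 0.5],
  [0, 0, -30, 0, 0, 0, 0.5],
  [0, 0, -30, 0, 0, 0, 0.5],
  [0, 0, -25, 0, 0, 0, 0.5],
  [0, 0, -10, 0, 0, 0, 0.5],
  [0, 0, -4, 0, 0, 0, 0.5],
  [0, 0, 0, 0, 0, 0, 0.5],
], grip_force=40)

```text
time: 2.52
ee_pos: [0.5323, 0.0147, 0.0957]
tcp_rot: [180.0, 0.1, 157.7]
wrist_force: [-0.4, -0.3, 0.3]
opening: 0.0429
```

Run:
```python
from h import *
s=get_obs();print(s["ee_pos"],s["opening"],s["wrist_force"])
a=camera("scene")[140:250,190:330,::-1];b=camera("wrist")[:,:,::-1]
cv2.imwrite("pics/g1.png",np.hstack([cv2.resize(a,(490,385),interpolation=2)[:384],cv2.resize(b[:,100:400],None,fx=1,fy=1)]))
```

```text
[0.53227826 0.0146719  0.09571674] 0.042904096444428025 [-0.41863177 -0.25882439  0.27577091]
```

View pics/g1.png

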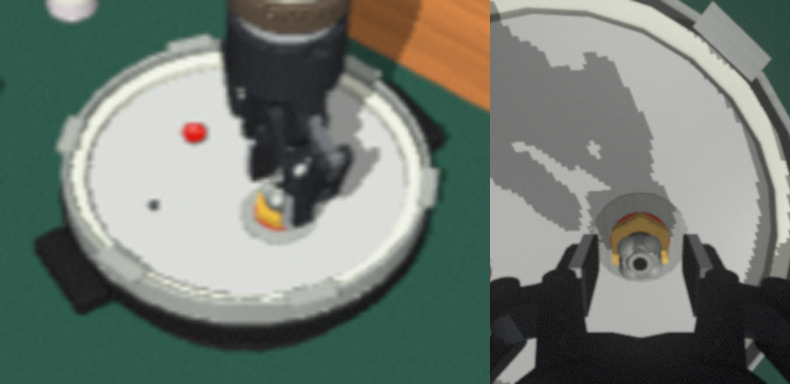

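The nut and pipe are centred between the pads (wrist crop, 638,255). I continue down slowly, then close.

apply_moves([
  [-0.6, 0, -5, 0, 0, 0, 0.5],
  [0, 0, -3, 0, 0, 0, 0.5],
  [0, 0, -1, 0, 0, 0, 0.5],
  [0, 0, 0, 0, 0, 0, 0.5],
])

```text
time: 3.12
ee_pos: [0.5313, 0.0145, 0.0859]
tcp_rot: [-180.0, -0.0, 157.7]
wrist_force: [0.1, -0.5, -0.3]
opening: 0.0429
```

apply_moves([
  [0, 0, 0, 0, 0, 0, 0.65],
  [0, 0, 0, 0, 0, 0, 0.8],
  [0, 0, 0, 0, 0, 0, 0.8],
  [0, 0, 0, 0, 0, 0, 0.8],
], grip_force=50)

```text
time: 3.62
ee_pos: [0.5315, 0.0146, 0.0863]
tcp_rot: [180.0, 0.0, 157.7]
wrist_force: [-1.7, 3.3, 5.7]
opening: 0.0283
```

Run:
```python
from h import *
s=get_obs();print(s["ee_pos"],s["opening"],s["wrist_force"],s["torque"],s["tcp_rot"])
b=camera("wrist")[:,:,::-1]
cv2.imwrite("pics/g2.png",cv2.resize(b[180:330,150:350],None,fx=3.5,fy=3.5))
```

```text
[0.53146813 0.01464634 0.08632594] 0.02825486143774834 [-1.65016767  3.34518344  5.66571729] [ 0.49308575  0.21997761 -0.03046741] [1.79970292e+02 2.08777072e-02 1.57729786e+02]
```

View pics/g2.png

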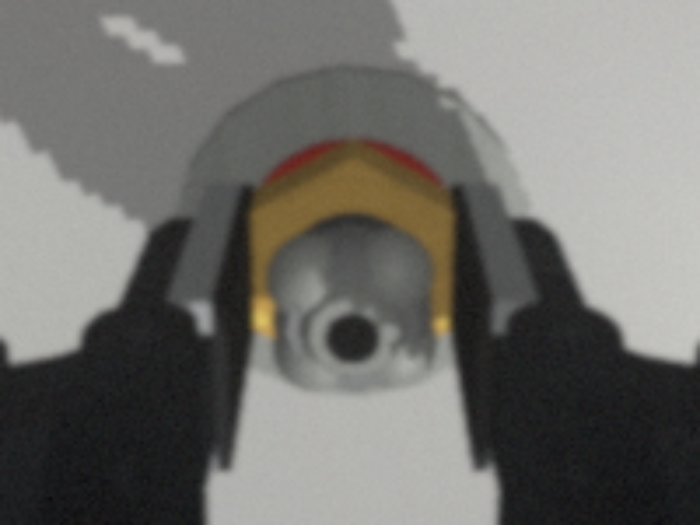

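The nut is gripped squarely on two flats, with the pads at its sides and the pipe hole at crop (352,338). A slight upward force suggests the tips touch the boss, so I ease up 0.8 mm and start turning clockwise.

apply_moves([
  [0, 0, -0.0, 0, 0, 0, 0.8],
  [0, 0, 0.8, 0, 0, 0, 0.8],
  [0, 0, 0, 0, 0, -5, 0.8],
  [0, 0, 0, 0, 0, -7, 0.8],
  [0, 0, 0, 0, 0, -8, 0.8],
  [0, 0, 0, 0, 0, -5, 0.8],
  [0, 0, 0, 0, 0, 0, 0.8],
])

```text
time: 4.55
ee_pos: [0.5317, 0.015, 0.0864]
tcp_rot: [179.9, -0.0, 132.7]
wrist_force: [3.2, 5.7, -2.4]
opening: 0.0282
```

Run:
```python
from h import *
s=get_obs();print(s["ee_pos"],s["opening"],s["wrist_force"],s["torque"],s["tcp_rot"],s["q"][5])
b=camera("wrist")[:,:,::-1]
cv2.imwrite("pics/g3.png",cv2.resize(b[180:330,150:350],None,fx=3,fy=3))
```

```text
[0.53167905 0.01499242 0.08637976] 0.028190489437574198 [ 3.22751564  5.6788174  -2.41909341] [ 0.98608537 -0.56822467 -0.13300514] [ 1.79942476e+02 -2.71047532e-02  1.32674373e+02] 48.91152445057243
```

View pics/g3.png

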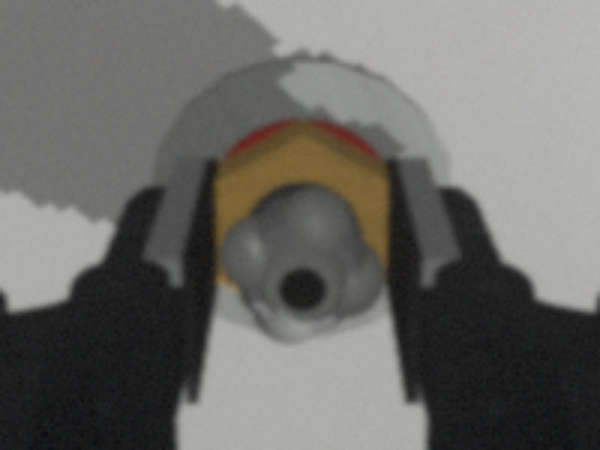

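The nut follows the jaws while the lugs stay put, with a torque of 0.13 N m. I carry on.

apply_moves([
  [0.3, 0.4, 0, 0, 0, -7, 0.8],
  [0, 0, 0, 0, 0, -8, 0.8],
  [0, 0, 0, 0, 0, -8, 0.8],
  [0, 0, 0, 0, 0, -8, 0.8],
  [0, 0, 0, 0, 0, -8, 0.8],
  [0, 0, 0, 0, 0, -7, 0.8],
  [0, 0, 0, 0, 0, -4, 0.8],
  [0, 0, 0, 0, 0, 0, 0.8],
])

```text
time: 5.6
ee_pos: [0.5325, 0.0153, 0.0864]
tcp_rot: [179.9, -0.1, 82.7]
wrist_force: [5.4, 4.1, -3.0]
opening: 0.028
```

Run:
```python
from h import *
s=get_obs();print(s["ee_pos"],s["opening"],s["wrist_force"],s["torque"],s["tcp_rot"],s["q"][5])
```

```text
[0.5324545  0.01527744 0.08643082] 0.027959287846858284 [ 5.40801838  4.07377369 -3.04343096] [ 0.90640116 -1.17332625 -0.12612479] [ 1.79924489e+02 -5.56169829e-02  8.26832144e+01] 98.93862149252863
```

apply_moves([
  [0.4, 0.2, 0, 0, 0, -3, 0.8],
  [0, 0, 0, 0, 0, -2, 0.8],
  [0, 0, 0, 0, 0, 0, 0.8],
], grip_force=60)

```text
time: 5.98
ee_pos: [0.5326, 0.0153, 0.0865]
tcp_rot: [180.0, -0.0, 77.7]
wrist_force: [5.2, 3.3, -2.5]
opening: 0.0278
```

Run:
```python
from h import *
s=get_obs();print(s["wrist_force"],s["torque"],s["tcp_rot"])
```

```text
[ 5.22300396  3.27983916 -2.49067054] [ 0.6888242  -0.97314579 -0.02348252] [ 1.79951740e+02 -3.46032646e-02  7.77037290e+01]
```

apply_moves([
  [0, 0, 0, 0, 0, -2, 0.8],
  [0, 0, 0, 0, 0, -2, 0.8],
  [0, 0, 0, 0, 0, 0, 0.8],
])

```text
time: 6.35
ee_pos: [0.5326, 0.0153, 0.0865]
tcp_rot: [179.9, -0.0, 73.7]
wrist_force: [4.2, 4.0, -1.4]
opening: 0.0281
```

Run:
```python
from h import *
s=get_obs();print(s["wrist_force"],s["torque"],s["tcp_rot"])
```

```text
[ 4.19261328  4.01088474 -1.40099867] [ 0.70181606 -1.03515083 -0.08792869] [ 1.79946145e+02 -3.99354922e-02  7.36996323e+01]
```

apply_moves([
  [0, 0, 0, 0, 0, -2, 0.8],
  [0, 0, 0, 0, 0, 0, 0.8],
])

```text
time: 6.6
ee_pos: [0.5327, 0.0153, 0.0865]
tcp_rot: [179.9, -0.0, 71.7]
wrist_force: [5.2, 2.9, -2.9]
opening: 0.0275
```

Run:
```python
from h import *
s=get_obs();print(s["ee_pos"],s["wrist_force"],s["torque"],s["tcp_rot"],s["joint_efforts"],s["opening"])
b=camera("wrist")[:,:,::-1]
cv2.imwrite("pics/g4.png",cv2.resize(b[180:330,150:350],None,fx=3,fy=3))
```

```text
[0.53266765 0.01525377 0.0864837 ] [ 5.23573309  2.92355905 -2.93530094] [ 0.64366613 -1.09310673  0.09349556] [ 1.79945659e+02 -3.73215562e-02  7.17121600e+01] [ -1.721486   -50.40829897  45.2639544    2.27184735  -0.86136796
   0.30244245] 0.027492406611398422
```

View pics/g4.png

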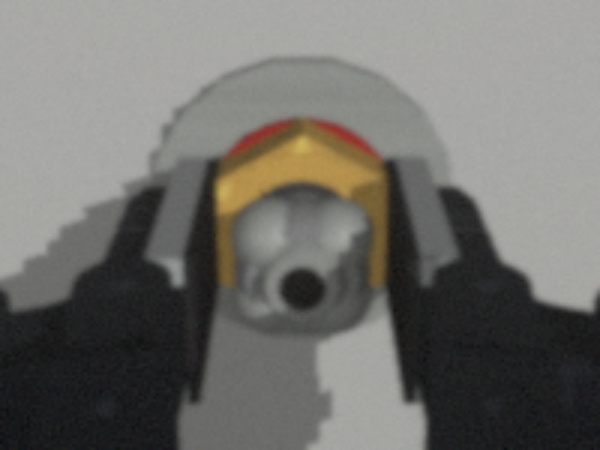

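The nut is still aligned with the jaws, now at the lid's estimated yaw (about 161°). Joint-6 effort is 0.30. I keep pushing to feel for the stop.

apply_moves([
  [0.2, 0, 0, 0, 0, -2, 0.8],
  [0, 0, 0, 0, 0, 0, 0.8],
])

```text
time: 6.9
ee_pos: [0.5327, 0.0152, 0.0865]
tcp_rot: [180.0, -0.0, 69.8]
wrist_force: [4.8, 2.8, -2.7]
opening: 0.0276
```

Run:
```python
from h import *
s=get_obs();print(s["wrist_force"],s["torque"],s["tcp_rot"],s["joint_efforts"],s["opening"])
```

```text
[ 4.81542623  2.81264961 -2.65466034] [ 0.50463069 -0.99071311  1.35724386] [ 1.79954510e+02 -1.48701897e-02  6.98290564e+01] [ -2.58846469 -50.38499951  45.42821288   2.08695576  -0.6226965
   1.62122648] 0.0276471664768441
```

apply_moves([
  [0, 0, 0, 0, 0, -3, 0.8],
  [0, 0, 0, 0, 0, 0, 0.8],
])

```text
time: 7.15
ee_pos: [0.5324, 0.0144, 0.0866]
tcp_rot: [180.0, 0.1, 66.8]
wrist_force: [2.7, -4.4, -2.6]
opening: 0.0275
```

Run:
```python
from h import *
s=get_obs();print(s["wrist_force"],s["torque"],s["tcp_rot"],s["joint_efforts"],s["opening"])
b=camera("wrist")[:,:,::-1]
cv2.imwrite("pics/g5.png",cv2.resize(b[180:330,150:350],None,fx=3,fy=3))
```

```text
[ 2.67867323 -4.39083723 -2.63983873] [-1.01821042 -0.74261844  0.8893097 ] [1.79950683e+02 9.17539369e-02 6.67720959e+01] [  1.58348568 -49.88896966  45.7632637    1.34327162   1.37389988
   1.3008754 ] 0.027534809912901914
```

View pics/g5.png

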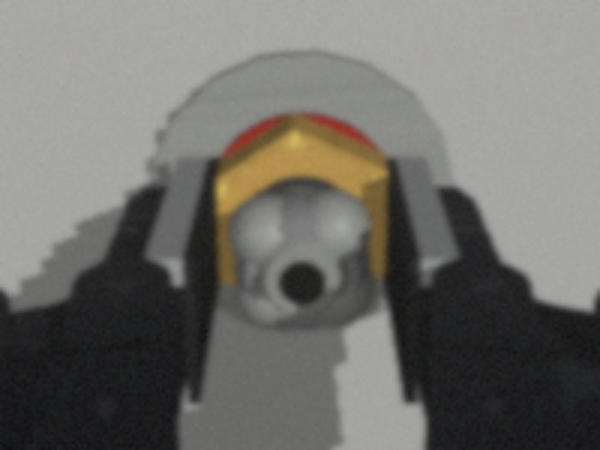

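The torque jumped to 1.36 N m at tool yaw ≈70° after about 87° of turning, and the pads then slipped on the flats. That is the stop, so the nut is tight. I release and go to the cap, using yaw ≈160° so the fingers clear the blue and pink ones.

apply_moves([
  [0, 0, 0, 0, 0, 0, 0.5],
  [0, 0, 0, 0, 0, 0, 0.4],
  [0, 0, 10, 0, 0, 0, 0.3],
  [0, 0, 40, 0, 0, 0, 0.0],
  [0, 0, 55, 0, 0, 0, 0.0],
])

```text
time: 7.82
ee_pos: [0.5314, 0.0151, 0.1926]
tcp_rot: [-179.9, 0.0, 66.7]
wrist_force: [2.1, -0.0, 0.6]
opening: 0.0857
```

Run:
```python
from h import *
s=get_obs();print(s["ee_pos"],s["opening"])
T=wT();im=camera("wrist")[:,:,::-1]
p=proj("wrist",[.5318,.0145,.08],T);x,y=map(int,p)
p=[.5318,.0145]
cv2.imwrite("pics/n1.png",cv2.resize(im[y-60:y+60,x-75:x+75],None,fx=4,fy=4,interpolation=2))
o=[]
for yaw in(156,161,166):
  b=cv2.resize(im[y-60:y+60,x-75:x+75],None,fx=4,fy=4,interpolation=2)
  h=[proj("wrist",[p[0]+.01732*np.cos(np.radians(yaw+30+k*60)),p[1]+.01732*np.sin(np.radians(yaw+30+k*60)),.077],T) for k in range(6)]
  h=((np.array(h)-[x-75,y-60]+.5)*4)
  cv2.polylines(b,[np.int32(h*16)],True,(0,255,0),1,cv2.LINE_AA,4);o.append(b[100:380,170:430])
cv2.imwrite("pics/n1.png",np.hstack(o))
```

```text
[0.53143843 0.01512016 0.1925705 ] 0.08569125346960811
```

View pics/n1.png

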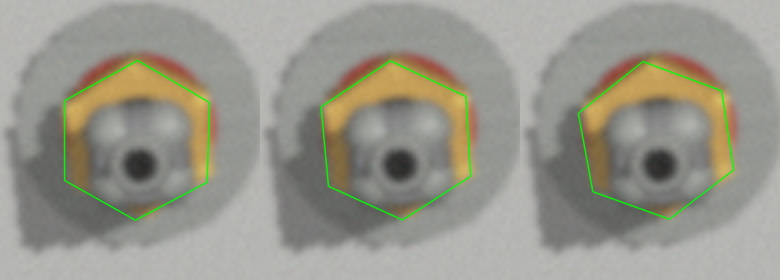

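Run:
```python
from h import *
T=wT();rgb=camera("wrist");im=rgb[:,:,::-1];cv2.imwrite("pics/n2.png",im)
# pipe hole & float
g=rgb.astype(int)
red=((g[:,:,0]>130)&(g[:,:,1]<90)&(g[:,:,2]<90)).astype(np.uint8)
n,l,st,c=cv2.connectedComponentsWithStats(red)
for i in range(1,n):
    if st[i,4]>15:print(st[i],c[i])
org=((g[:,:,0]-g[:,:,2]>45)&(g[:,:,1]-g[:,:,2]>18)).astype(np.uint8)
org[:150]=0 if False else org[:150]
p0=proj("wrist",[.5318,.0145,.08],T);print(p0)
yy,xx=np.mgrid[:384,:512]
org[(xx-p0[0])**2+(yy-p0[1])**2>35**2]=0
print(org.sum())
from scipy.optimize import minimize
best=[]
for dx in np.arange(-2,2.1,.5):
 for dy in np.arange(-2,2.1,.5):
  for yaw in np.arange(130,190,1.5):
   h=[]
   for z in (.077,.069):
    for k in range(6):
     a=np.radians(yaw+30+k*60);h.append(proj("wrist",[.5318+dx/1e3+.01732*np.cos(a),.0145+dy/1e3+.01732*np.sin(a),z],T))
   hull=cv2.convexHull(np.float32(h))
   m=np.zeros((384,512),np.uint8);cv2.fillConvexPoly(m,np.int32(hull*16),1,cv2.LINE_8,4)
   hullo=m
   best.append((((org==1)&(m==0)).sum()*1.0+ m.sum()*.5,dx,dy,yaw))
best.sort();print(best[:8])
```

```text
[260 278  18  17 145] [268.22068966 285.69655172]
[247.5457135  196.58803849]
475Traceback (most recent call last):
  File "<stdin>", line 23, in <module>
  File "h.py", line 21, in proj
    c=calibration(n);T=c["T"] if T is None else T
ValueError: time passes only in moves, steps and waits
```

View pics/n2.png

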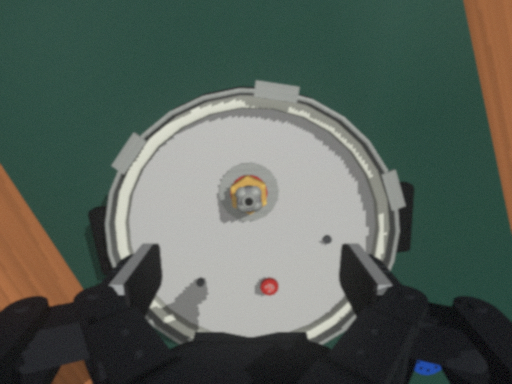

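```bash
sed -i 's/^def ray/from functools import lru_cache\ncalibration=lru_cache(None)(calibration)\ndef ray/' h.py
python3 - <<'E'
from h import *
T=wT();im=cv2.imread("pics/n2.png");g=im[:,:,::-1].astype(int)
fl=onz("wrist",268.2,285.7,.072,T);pp=onz("wrist",248.5,201.3,.0945,T);d=fl-pp;print(fl,pp,"lid yaw",np.degrees(np.arctan2(d[1],d[0]))-97.27+360)
# grip direction: two dots symmetrical
a=onz("wrist",201,282,.064,T);b=onz("wrist",326.5,239,.064,T);print(a,b)
org=((g[:,:,0]-g[:,:,2]>45)&(g[:,:,1]-g[:,:,2]>18)).astype(np.uint8)
p0=proj("wrist",[.5318,.0145,.08],T)
yy,xx=np.mgrid[:384,:512];org[(xx-p0[0])**2+(yy-p0[1])**2>35**2]=0
best=[]
for dx in np.arange(-1.5,1.6,.5):
 for dy in np.arange(-1.5,1.6,.5):
  for yaw in np.arange(130,190,1.5):
   h=[proj("wrist",[.5318+dx/1e3+.01732*np.cos(r),.0145+dy/1e3+.01732*np.sin(r),z],T) for z in(.077,.069) for r in np.radians(yaw+30+60*np.arange(6))]
   hull=cv2.convexHull(np.float32(h))
   m=np.zeros((384,512),np.uint8);cv2.fillConvexPoly(m,np.int32(hull*16),1,8,4)
   best.append((((org==1)&(m==0)).sum()+ .5*m.sum(),dx,dy,yaw))
best.sort();print([tuple(map(float,x)) for x in best[:8]])
E
```

```text
[ 0.51487662 -0.07563794  0.072     ] [0.53355323 0.01503355 0.0945    ] lid yaw 161.0909428591309
[ 0.45477005 -0.05052547  0.064     ] [ 0.58255618 -0.05641155  0.064     ]
[(578.5, 1.5, 0.5, 157.0), (581.0, 1.5, 0.5, 158.5), (581.5, 1.5, 0.5, 163.0), (582.0, 1.5, 0.5, 161.5), (582.5, 1.5, 0.5, 160.0), (583.5, 1.5, 0.0, 161.5), (583.5, 1.5, 0.0, 164.5), (583.5, 1.5, 0.5, 166.0)]
```

The nut angle matches the lid's yaw (about 160°) within the fit noise. On to the cap.

apply_moves([
  [3, -30, 2, 0, 0, 9, 0],
  [3, -30, 0, 0, 0, 9, 0],
  [3, -30, 0, 0, 0, 9, 0],
  [3, -30, 0, 0, 0, 9, 0],
  [3, -30, 0, 0, 0, 9, 0],
  [3, -30, 0, 0, 0, 9, 0],
  [3, -30, 0, 0, 0, 9, 0],
  [3, -30, 0, 0, 0, 9, 0],
  [3, -30, 0, 0, 0, 9, 0],
  [3, -26, -30, 0, 0, 9, 0],
  [0, 0, -20, 0, 0, 3, 0],
  [0, 0, 0, 0, 0, 0, 0],
])

```text
time: 9.43
ee_pos: [0.5614, -0.2807, 0.1424]
tcp_rot: [180.0, -0.2, 159.7]
wrist_force: [-0.6, 0.5, 0.9]
opening: 0.0854
```

Run:
```python
from h import *
s=get_obs();T=wT();im=camera("wrist")[:,:,::-1];print(s["ee_pos"],s["tcp_rot"],s["q"][5]);np.save("T2.npy",T)
cv2.imwrite("pics/c1.png",im);print(proj("wrist",[.5615,-.281,.031],T))
```

```text
[ 0.56138269 -0.28073449  0.14237669] [ 1.79973893e+02 -1.74156317e-01  1.59673203e+02] -6.244740030049537
[249.83413032 198.41740963]
```

View pics/c1.png

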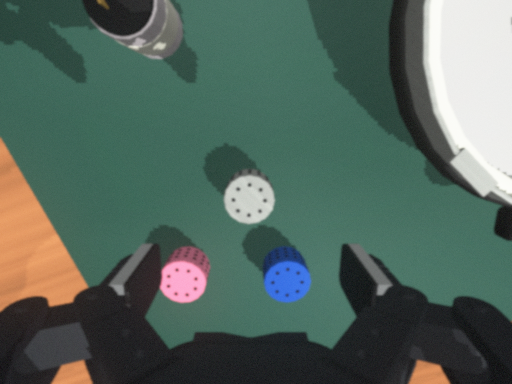

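The grey cap is at (249,199), matching the prediction (249.8,198.4). The other two are clear of the finger paths, so I descend and grasp.

apply_moves([
  [0, 0, -40, 0, 0, 0, 0],
  [0, 0, -40, 0, 0, 0, 0],
  [0, 0, -25, 0, 0, 0, 0.2],
  [0, 0, -12, 0, 0, 0, 0.3],
  [0, 0, 0, 0, 0, 0, 0.4],
  [0, 0, 0, 0, 0, 0, 0.5],
  [0, 0, 0, 0, 0, 0, 0.7],
  [0, 0, 0, 0, 0, 0, 0.7],
], grip_force=50)

```text
time: 10.48
ee_pos: [0.5632, -0.2813, 0.0289]
tcp_rot: [-180.0, 0.2, 159.7]
wrist_force: [-0.4, 1.1, 6.4]
opening: 0.0403
```

apply_moves([
  [0, 0, 0, 0, 0, 0, 0.7],
  [0, 0, 5, 0, 0, 0, 0.7],
  [0, 0, 25, 0, 0, 0, 0.7],
  [0, 0, 30, 0, 0, 0, 0.7],
  [0, 0, 30, 0, 0, 0, 0.7],
  [0, 0, 30, 0, 0, 0, 0.7],
  [0, 0, 20, 0, 0, 0, 0.7],
  [0, 0, 0, 0, 0, 0, 0.7],
])

```text
time: 11.48
ee_pos: [0.5629, -0.2813, 0.1688]
tcp_rot: [-180.0, 0.2, 159.7]
wrist_force: [0.3, 0.1, -0.4]
opening: 0.0402
```

Run:
```python
from h import *
s=get_obs();print(s["ee_pos"],s["tcp_rot"],s["wrist_force"],s["opening"])
T=wT();im=camera("wrist")[:,:,::-1];np.save("T3.npy",T)
a=camera("scene")[:,:,::-1]
cv2.imwrite("pics/c2w.png",im)
cv2.imwrite("pics/c2.png",np.hstack([cv2.resize(a[60:200,120:300],(493,384),interpolation=2),im[:,100:400]]))
```

```text
[ 0.56294338 -0.28127872  0.16879592] [-179.97811647    0.19021104  159.71768769] [ 0.31008858  0.10772712 -0.35901112] 0.04022337262378432
```

View pics/c2.png

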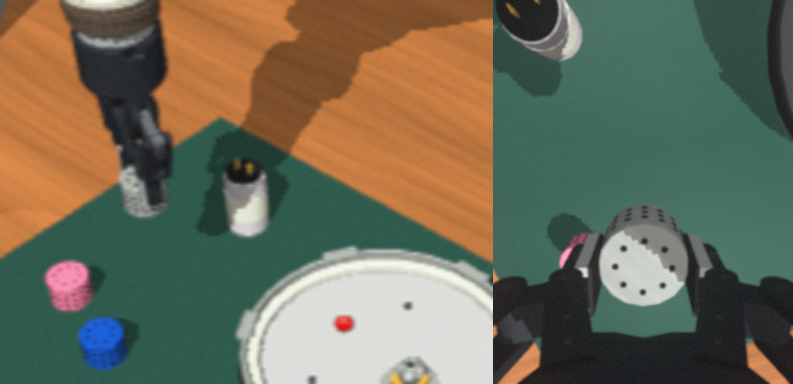

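The bare steel cap is held, with its top centre near wrist pixel (250,263). The blue and pink caps and the capacitor are undisturbed. I measure the cap's offset from the TCP.

Run:
```python
from h import *
T=np.load("T3.npy");im=cv2.imread("pics/c2w.png")
z=.1688+.0021
for c in ([.56294,-.28128],):
  b=im.copy()
  for off in(0,):
    pts=np.array([proj("wrist",[c[0]+.021*np.cos(a),c[1]+.021*np.sin(a),z],T) for a in np.linspace(0,6.28,40)])
    cv2.polylines(b,[np.int32(pts*16)],True,(0,255,0),1,cv2.LINE_AA,4)
cv2.imwrite("pics/c3.png",cv2.resize(b[190:330,150:350],None,fx=3.5,fy=3.5,interpolation=2))
print(proj("wrist",[.56294,-.28128,z],T), onz("wrist",250,263,z,T))
```

```text
[250.22934441 267.25545132] [ 0.5608776  -0.28062919  0.1709    ]
```

View pics/c3.png

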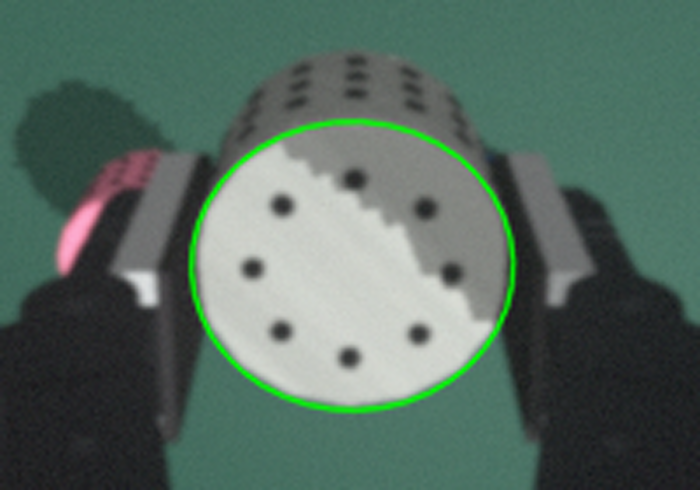

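The cap is centred on the TCP within about 0.5 mm, and its rim is about 28.9 mm below the TCP. From both nut grasps, the pipe axis is at (0.5322, 0.0144). I carry it over.

apply_moves([
  [-2, 20, 0, 0, 0, 0, 0.7],
  [-4, 40, 0, 0, 0, 0, 0.7],
  [-4, 40, 0, 0, 0, 0, 0.7],
  [-4, 40, 0, 0, 0, 0, 0.7],
  [-5, 45, 0, 0, 0, 0, 0.7],
  [-4, 40, 0, 0, 0, 0, 0.7],
  [-4, 40, 0, 0, 0, 0, 0.7],
  [-3, 25, 0, 0, 0, 0, 0.7],
  [-0.7, 5.7, -10, 0, 0, 0, 0.7],
  [0, 0, -20, 0, 0, 0, 0.7],
  [0, 0, 0, 0, 0, 0, 0.7],
], grip_force=80)

```text
time: 12.95
ee_pos: [0.5301, 0.0147, 0.1344]
tcp_rot: [-179.9, -0.2, 159.7]
wrist_force: [-0.3, 0.1, -0.3]
opening: 0.0395
```

Run:
```python
from h import *
s=get_obs();print(s["ee_pos"],s["tcp_rot"],s["wrist_force"],s["opening"])
a=camera("scene")[:,:,::-1];b=camera("top")[:,:,::-1];im=camera("wrist")[:,:,::-1]
cv2.imwrite("pics/p1.png",np.hstack([cv2.resize(a[130:230,210:310],(384,384),interpolation=2),im[:,100:400]]))
```

```text
[0.53013235 0.0146583  0.13440465] [-179.91393369   -0.20076717  159.71942825] [-0.30830556  0.07031662 -0.33977784] 0.03950196295333485
```

View pics/p1.png

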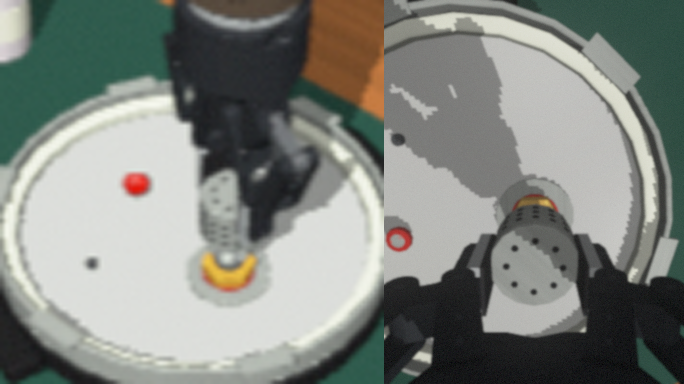

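The cap hangs right above the pipe. I correct +2 mm in x and come down to just above the lugs.

apply_moves([
  [2, -0.3, 0, 0, 0, 0, 0.7],
  [0, 0, -10, 0, 0, 0, 0.7],
  [0, 0, -8, 0, 0, 0, 0.7],
  [0, 0, -4, 0, 0, 0, 0.7],
  [0, 0, 0, 0, 0, 0, 0.7],
])

```text
time: 13.72
ee_pos: [0.5333, 0.0145, 0.1143]
tcp_rot: [-180.0, -0.0, 159.7]
wrist_force: [0.6, 0.5, -0.4]
opening: 0.0392
```

Run:
```python
from h import *
s=get_obs();print(s["ee_pos"],s["tcp_rot"],s["wrist_force"],s["torque"])
```

```text
[0.53328113 0.01448645 0.11428171] [-1.79983427e+02 -4.03652695e-02  1.59721806e+02] [ 0.59595615  0.52045109 -0.37042994] [-0.05568944  0.00548628 -0.07065384]
```

apply_moves([
  [0, 0, -2, 0, 0, 0, 0.7],
  [0, 0, -1, 0, 0, 0, 0.7],
  [0, 0, 0, 0, 0, 0, 0.7],
])

```text
time: 14.1
ee_pos: [0.5335, 0.0145, 0.1118]
tcp_rot: [180.0, 0.0, 159.7]
wrist_force: [0.1, -0.0, 1.1]
opening: 0.039
```

Run:
```python
from h import *
s=get_obs();print(s["ee_pos"],s["tcp_rot"],s["wrist_force"],s["torque"])
a=camera("scene")[:,:,::-1];im=camera("wrist")[:,:,::-1]
cv2.imwrite("pics/p2.png",np.hstack([cv2.resize(a[130:230,210:310],(384,384),interpolation=2),im[:,100:400]]))
```

```text
[0.53354184 0.01450237 0.11175791] [1.79997452e+02 1.63148171e-03 1.59722861e+02] [ 0.09856787 -0.04275352  1.08468141] [-0.00376204 -0.01936813  0.01003663]
```

View pics/p2.png

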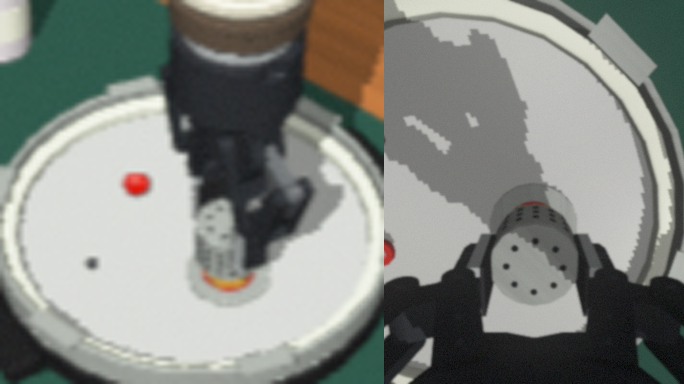

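The cap is over the pipe with first contact at 1.1 N. I trim −1 mm in x and start pressing.

apply_moves([
  [-1, 0, -1, 0, 0, 0, 0.7],
  [0, 0, -1, 0, 0, 0, 0.7],
  [0, 0, -1, 0, 0, 0, 0.7],
  [0, 0, 0, 0, 0, 0, 0.7],
])

```text
time: 14.7
ee_pos: [0.5325, 0.0145, 0.1087]
tcp_rot: [-180.0, 0.0, 159.7]
wrist_force: [0.4, -1.1, 0.3]
opening: 0.0396
```

apply_moves([
  [0, 0, -1, 0, 0, 0, 0.7],
  [0, 0, -1, 0, 0, 0, 0.7],
  [0, 0, 0, 0, 0, 0, 0.7],
])

```text
time: 15.08
ee_pos: [0.5329, 0.0144, 0.1077]
tcp_rot: [180.0, 0.1, 159.7]
wrist_force: [-1.6, -1.3, 6.7]
opening: 0.0394
```

apply_moves([
  [0, 0, -1, 0, 0, 0, 0.7],
  [0, 0, -1, 0, 0, 0, 0.7],
  [0, 0, -1, 0, 0, 0, 0.7],
  [0, 0, 0, 0, 0, 0, 0.7],
])

```text
time: 15.58
ee_pos: [0.5331, 0.0144, 0.1056]
tcp_rot: [180.0, 0.1, 159.7]
wrist_force: [-2.6, -1.1, 11.8]
opening: 0.0394
```

apply_moves([
  [0, 0, -1, 0, 0, 0, 0.7],
  [0, 0, -1, 0, 0, 0, 0.7],
  [0, 0, 0, 0, 0, 0, 0.7],
])

```text
time: 15.95
ee_pos: [0.5326, 0.0144, 0.1019]
tcp_rot: [-180.0, 0.0, 159.7]
wrist_force: [0.9, -0.9, 1.1]
opening: 0.0393
```

apply_moves([
  [0, 0, -1, 0, 0, 0, 0.7],
  [0, 0, -1, 0, 0, 0, 0.7],
  [0, 0, 0, 0, 0, 0, 0.7],
])

```text
time: 16.32
ee_pos: [0.5322, 0.0145, 0.0986]
tcp_rot: [-180.0, -0.1, 159.7]
wrist_force: [2.1, -0.8, -9.5]
opening: 0.0392
```

The force rose to 11.8 N, dropped, and is now pulling down at −9.5 N. The cap clicked past the lugs, so I press it home.

apply_moves([
  [0, 0, -1, 0, 0, 0, 0.7],
  [0, 0, -1, 0, 0, 0, 0.7],
  [0, 0, -1, 0, 0, 0, 0.7],
  [0, 0, 0, 0, 0, 0, 0.7],
], grip_force=90)

```text
time: 16.82
ee_pos: [0.5327, 0.0146, 0.0971]
tcp_rot: [180.0, 0.0, 159.7]
wrist_force: [0.0, 0.1, 0.1]
opening: 0.0392
```

apply_moves([
  [0, 0, -1, 0, 0, 0, 0.7],
  [0, 0, -1, 0, 0, 0, 0.7],
  [0, 0, 0, 0, 0, 0, 0.7],
])

```text
time: 17.2
ee_pos: [0.5328, 0.0146, 0.0962]
tcp_rot: [180.0, 0.1, 159.7]
wrist_force: [-3.1, 0.1, 9.7]
opening: 0.0389
```

apply_moves([
  [0, 0, -1, 0, 0, 0, 0.7],
  [0, 0, -1, 0, 0, 0, 0.7],
  [0, 0, 0, 0, 0, 0, 0.7],
])

```text
time: 17.58
ee_pos: [0.5328, 0.0146, 0.096]
tcp_rot: [179.9, 0.2, 159.7]
wrist_force: [-10.0, 0.3, 23.8]
opening: 0.0388
```

Run:
```python
from h import *
s=get_obs();print(s["time"],s["ee_pos"],s["tcp_rot"],s["wrist_force"],s["torque"])
a=camera("scene")[:,:,::-1];im=camera("wrist")[:,:,::-1]
cv2.imwrite("pics/e0.png",a)
cv2.imwrite("pics/e1.png",np.hstack([cv2.resize(a[140:220,220:300],(384,384),interpolation=2),im[:,100:400]]))
```

```text
17.575 [0.5328268  0.0145661  0.09603419] [1.79935596e+02 1.50671709e-01 1.59728017e+02] [-10.04387261   0.30259303  23.79147311] [-0.08686259  2.09515161  0.04194934]
```

View pics/e1.png

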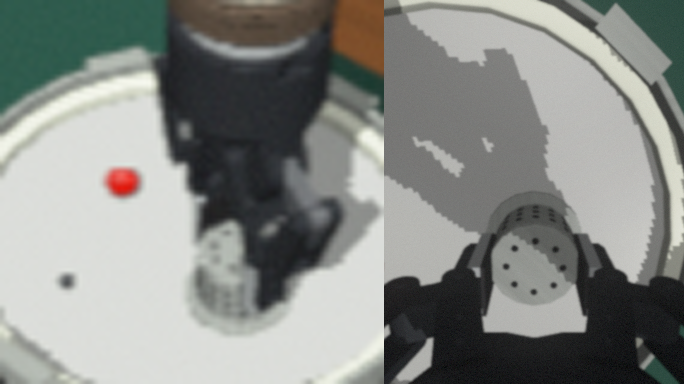

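View pics/e0.png

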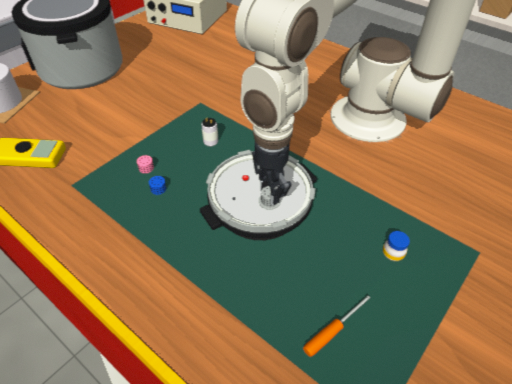

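The cap is fully home: the rim is on the boss, the nut is hidden, and z = 0.0960 against 0.0959 expected. I ease the −10 N side load, check the push stays steady, and hand in.

apply_moves([
  [-0.8, 0, 0, 0, 0, 0, 0.7],
  [0, 0, 0, 0, 0, 0, 0.7],
  [0, 0, 0, 0, 0, 0, 0.7],
  [0, 0, 0, 0, 0, 0, 0.7],
])

```text
time: 18.18
ee_pos: [0.5328, 0.0146, 0.0961]
tcp_rot: [179.9, 0.2, 159.7]
wrist_force: [-5.6, 0.5, 21.4]
opening: 0.0394
```

Run:
```python
from h import *
s=get_obs();print(s["ee_pos"],s["wrist_force"]);print(job_done())
```

```text
[0.53275889 0.01459131 0.09606757] [-5.59672788  0.47795508 21.39082051]
the job is handed in; nothing more can be done
None
```

I tightened the nut, snapped the steel cap onto the pipe and handed in at about 18 s, still gripping the cap and pushing it down with about 21 N.

- **Nut:** I turned it clockwise about 87° in one grasp, until the torque jumped from about 0.1 to 1.36 N m and the pads slipped on the flats. Afterwards its flats matched the lid's axes (about 160° against 161°), but that camera fit is only good to a few degrees. The torque stop is the stronger evidence.
- **Cap:** I picked the bare steel cap, not the blue or pink one. Pressing force rose to 11.8 N, dropped, then the lugs pulled the cap down at about −9.5 N. It stopped hard at TCP z = 0.0960 m, against 0.0959 m expected when fully home.
- **Last checks:** About 5.6 N of sideways load remained at hand-in. In the last scene picture the bystanders and the blue and pink caps stand where they were.

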